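# Gauge the jaw gap of the furnace head with a step gauge

## Task

Find the gap between the fence and the clamped jaw of the furnace head with the step gauge from its stand: keeping the flat back of the gauge against the fence, gently try the leaves one after another from the thinnest up, each as far down as it will go, until one binds on the jaw. Then leave the gauge hooked on the fence with the thickest leaf that goes in fully home in the gap, and let go. Never push hard, and leave everything else on the bench as it is.

Things in the scene. Friction and masses are not known exactly. Their poses are not given: they have to be found in the camera images.
- head: furnace head, fixed: base plate 12 mm thick (x -20 to 95, y +-125 mm) and a steel fence 240 mm long along y, filling x = -12 to 0, top 60 mm above the bench. Origin at bench height under the middle of the fence's working face, which is the plane x = 0 and looks to +x, away from the robot. It may swap sides of the bench with the stand.
- gap_mouth (a point): point on the fence's working face at y = 0 of the head, level with the jaw's flat top, 45 mm above the bench (15 mm below the fence's top). The jaw is an aluminium block, y = -10 to 10 mm, facing the fence across the gap on its +x side; clamped rigidly at an unknown place: gap 7.5 to 17 mm, different every time. The gap is open at both ends and deeper than the leaves reach.
- jaw_side (a point): point 35 mm to +x of the fence's face at y = 0 of the head, 45 mm above the bench, on the jaw's top wherever it is clamped. The jaw is about 45 mm long in x and carries a clamp-screw head (12 mm across, 8 mm high) on top, 26 mm or more behind the face towards the gap, and a black knob behind.
- gauge: step gauge, one rigid loose piece, 0.18 to 0.36 kg: a hook bar 156 mm long in y, z 0 to 10 mm, x -13 to 18 mm, with four leaves below and a handle on top. Origin at mid-length, on the bar's underside, in the plane x = 0 of its flat back. It starts upright on its stand, bar's underside 60 mm above the bench, +x as the head's +x within 0.7 rad. The bar at x < 0 hooks over the fence.
- gauge_grip (a point): centre of the black handle, 38 mm above the bar's underside (28 mm above the bar's top). The handle is 16 mm thick in x (-8 to 8), 50 mm long in y (-25 to 25) and 50 mm high (z 10 to 60). Take it across its thickness. Hooked on the fence and let go, the gauge stays hanging.
- leaf1_foot (a point): foot of leaf 1 (6 mm thick, filling x = 0 to 6 mm, 14 mm wide, 40 mm long, at y = -51 mm of the gauge): middle of its lower edge on the flat back x = 0. Fully home, with the bar on the fence's top, it is 20 mm above the bench; too thick, it stops on the jaw's top, 25 mm higher
- leaf2_foot (a point): foot of leaf 2 (10 mm thick, filling x = 0 to 10 mm, 14 mm wide, 40 mm long, at y = -17 mm of the gauge): middle of its lower edge on the flat back x = 0. Fully home, with the bar on the fence's top, it is 20 mm above the bench; too thick, it stops on the jaw's top, 25 mm higher
- leaf3_foot (a point): foot of leaf 3 (14 mm thick, filling x = 0 to 14 mm, 14 mm wide, 40 mm long, at y = 17 mm of the gauge): middle of its lower edge on the flat back x = 0. Fully home, with the bar on the fence's top, it is 20 mm above the bench; too thick, it stops on the jaw's top, 25 mm higher
- leaf4_foot (a point): foot of leaf 4 (18 mm thick, filling x = 0 to 18 mm, 14 mm wide, 40 mm long, at y = 51 mm of the gauge): middle of its lower edge on the flat back x = 0. Fully home, with the bar on the fence's top, it is 20 mm above the bench; too thick, it stops on the jaw's top, 25 mm higher
- stand: grey stand of the gauge, fixed: base 70 x 175 mm, 10 mm thick, and two posts 60 mm high, 141 mm apart along y, that carry the ends of the hook bar between 5 mm high lips; the gauge lifts straight up. Origin at bench height. Other things on the bench (bottle, jar, beaker, box, weight, screwdriver, brush) are loose, none taller than 130 mm, all nearer to or farther from the robot than head and stand.
There are look-alikes about, which are no part of the job. What is meant by the gauge is not brown, and is the larger of those in its own colour.

How it is judged:
By the outcome, as a careful person would: the job done as asked, in the order asked, and still so for the second after the job is handed in, with the robot touching nothing.
It also fails if it takes over 72 s, if anything falls off the work surface, if the arm or the gripper's body presses on something with over 40 N, if the wrist force passes 120 N, or if a joint passes its speed limit or range.

## Robot

A 6-joint arm with a two-finger parallel gripper is mounted at the origin on the work surface. World frame = base frame: x ahead of the robot, y to its left, z up, the work surface at z = 0. Lengths are in m, angles in rad, forces in N, time in s.
With the tool pointing down it reaches from about 0.375 to 0.975 m from the base axis. Payload 3.8 kg.
Tool frame: the origin (TCP) lies at the centre of the arm's flange, where the gripper is bolted on; the fingertips stand 166 mm ahead of it and the grasp point (between the pads) lies 147 mm ahead of it; z points along the fingers, x is the direction in which the jaws open and shut, and the axes are right-handed (so a half turn about z gives the same grasp; the last joint's range is limited). The gripper opens to 88 mm and grips with 3 to 60 N. Pads are 18 mm wide; open, the fingers measure 123 mm over their backs; the gripper's body (75 mm by 187 mm) begins 45 mm behind the grasp point.
Start: joints at [1.111, 0.264, 1.604, -0, 1.274, -0.037], TCP at [0.277, 0.616, 0.405] pointing down, gripper open.
Joint ranges: [-2.63, 2.63], [-0.94, 2.18], [0.31, 2.57], [-1.31, 4.45], [0, 2.66], [-2.55, 2.55]. Speed limits (rad/s): [2.57, 2.57, 3.14, 3.14, 3.14, 3.14].

## Interface

Orientations are given as a unit quaternion [w, x, y, z].
In Python, from plant import ctrl gives the robot as it stands.
- The arm moves only by the tool drive_tool, never from a script. Its argument "deltas" is a list of rows, each a list of 3 entries, a list of its own where there are three numbers: the shift along the tool's x, y, z in units of 40 mm (1.0 is 40 mm), then the turn, a rotation vector about the tool's x, y, z in units of 6 degrees (1.0 is 6 degrees), then the opening, from 0 (shut) to 1 (fully open). A call has 1 to 8 rows; each row is the pose to reach, as a shift and turn from the pose commanded when the call began, along the tool's axes at that moment; what a row does not reach only later rows make up. A row lasts 1/12 s, in which the tool goes at most 41.7 mm and 7.16 degrees, less where a joint would pass 70% of its speed; a pose out of reach is approached as far as the arm can. A call with a gripper value outside its range is refused whole. The fingers move at their own pace and stop on an object; "squeeze" is the grip in N (left out, the last holds). Time passes only in rows, so rows that repeat a pose let the fingers close. It gives the time, the measured TCP pose, the force and the opening at its end, in the units of the state.
- ctrl.read_state(): the state, without advancing time (a new reading comes with each control period).
- ctrl.grab_frame(name): name is "side" or "top"; returns (picture, depth): 420x560x3 uint8, red, green, blue; 420x560 float32, m along the optical axis (not along the pixel's ray), 0 where there is no reading.
- ctrl.calibration(name): a dict with "fov_y" (degrees; the focal length in pixels is half the picture's height over the tangent of half this angle, whatever the lens; pixels are square), "cx", "cy" (the principal point, pixels), "distortion" ([k1, k2, p1, p2, k3] as OpenCV has them; the pictures are not rectified), "origin" and "attitude" of the camera in the world. Camera axes: x right, y down, z forward; pixel columns grow to the right and rows downward; lengths in m; the calibration is good to about 2 mm. A picture is of the moment at which its call begins. calibration takes no time and is no camera call.
- ctrl.finish_job(): hands the job in, once; it reports no verdict.
Trained networks look in the newest picture that a camera, given by its name, has taken for a name from the list of things; names that differ only in an ending like _2 or _b are one class to them, and where a whole thing is asked for, a point or a joint stands for the part that bears it (a point fixed in the world has none). Each returns a list of dicts, best first, with "confidence" (0 to 1); they miss things now and then, are a little off and sometimes report something else, mostly with a low value. They report only what shows in the picture. A call takes as long as a camera call. They do not tell look-alikes from the thing itself.
- ctrl.silhouettes(camera, query): "mask" (420x560 bool, what is visible of it) and "extent" ([left, top, right, bottom] in pixels, round what is visible of it).
- ctrl.landmark_of(camera, query): "point" ([column, row] in pixels: a listed point, or the origin of a listed thing).
The state is a dict: "time_s": time; "joint_positions": joint angles; "qvel": joint speeds; "effort": joint torques, N m; "tcp_pos": TCP position; "orientation": TCP orientation; "contact_force": force on the tool from outside, world axes, zero at the start; "moment": the same for the moment, N m; "finger_gap": finger opening in m.
Only numpy, scipy, OpenCV 4.12 (cv2) and the standard library are available. Lean on these libraries where they do the work, as an engineer would, in place of code of your own. Each camera call takes 0.05 s, during which the arm holds its last target. There are 200 camera calls.

## Working session

There is one attempt and no reset: what is moved stays moved. The work goes in short steps, Python scripts to look and compute and a tool call to move; the robot and the scene stay as the last step left them, time stands still between calls to the robot, and variables do not carry over. Pictures are saved under pics/ and viewed, about 8 in all and at most 12, crops included, and the job is handed in when it is done.

Besides the shell and the picture viewer there is one more tool, called after "Request:" as name([rows], argument=value, ...), one row to a line, values as JSON. drive_tool: Moves the arm, as the interface text tells. Its arguments: {"type":"object","properties":{"deltas":{"type":"array","items":{"type":"array"}},"squeeze":{"type":"number"}},"required":["deltas"]}

```bash
ls; mkdir -p pics; cat > h.py <<'E'
import numpy as np, cv2
from scipy.spatial.transform import Rotation as R
from plant import ctrl
def K(c):
    f=210/np.tan(np.radians(c['fov_y'])/2); return np.array([[f,0,c['cx']],[0,f,c['cy']],[0,0,1]])
def att(c):
    a=np.array(c['attitude'],float)
    return a if a.shape==(3,3) else R.from_quat(a[[1,2,3,0]]).as_matrix()
def ray(cam,px):
    c=ctrl.calibration(cam); u=cv2.undistortPoints(np.array(px,float).reshape(-1,1,2),K(c),np.array(c['distortion'],float)).reshape(-1,2)
    return np.array(c['origin']),np.c_[u,np.ones(len(u))]@att(c).T
def at_z(cam,px,z):
    o,d=ray(cam,px); return o+d*((z-o[2])/d[:,2])[:,None]
def cloud(cam,depth):
    v,u=np.nonzero(depth>0); o,d=ray(cam,np.c_[u,v]); return o+d*depth[v,u][:,None],u,v
def proj(cam,P):
    c=ctrl.calibration(cam); M=att(c); q=(np.array(P,float).reshape(-1,3)-np.array(c['origin']))@M
    return cv2.projectPoints(q,np.zeros(3),np.zeros(3),K(c),np.array(c['distortion'],float))[0].reshape(-1,2)
E
cat > a.py <<'E'
from h import *
for n in ('top','side'):
    im,d=ctrl.grab_frame(n); np.savez(f'{n}0.npz',im=im,d=d)
    cv2.imwrite(f'pics/{n}0.png',im[:,:,::-1]); print(n,ctrl.calibration(n))
    for q in ('gauge','gauge_grip','gap_mouth','jaw_side','leaf1_foot','leaf4_foot','head','stand'):
        for r in ctrl.landmark_of(n,q)[:4]:
            p=r['point']; z={'gauge':.06,'gauge_grip':.098,'gap_mouth':.045,'jaw_side':.045,'leaf1_foot':.02,'leaf4_foot':.02}.get(q,0)
            print(q,round(r['confidence'],2),np.round(p,1),at_z(n,p,z)[0].round(4))
print(ctrl.read_state())
E
python3 a.py
```

```text
pics
top {'fov_y': 56.30810140067105, 'cx': 277.6020892561149, 'cy': 210.20373443003143, 'distortion': array([-0.0279202,  0.       ,  0.       ,  0.       ,  0.       ]), 'origin': array([ 0.24023803, -0.00277839,  1.02089592]), 'attitude': array([-0.07987467,  0.71264908, -0.69214611,  0.08176235])}
gauge 0.84 [183.1 138.5] [0.6504 0.2518 0.06  ]
gauge 0.81 [170.8 305.3] [0.2239 0.2458 0.06  ]
gauge_grip 0.76 [163.4 302. ] [0.2314 0.2536 0.098 ]
gauge_grip 0.64 [204.6 191.4] [0.4973 0.1774 0.098 ]
gauge_grip 0.6 [179.4 133.7] [0.647  0.2522 0.098 ]
gap_mouth 0.89 [356.2 199.7] [ 0.5016 -0.2037  0.045 ]
jaw_side 0.79 [362.4 188.4] [ 0.5325 -0.2204  0.045 ]
jaw_side 0.56 [353.5 209.7] [ 0.4749 -0.1963  0.045 ]
leaf1_foot 0.95 [176.1 141.1] [0.6593 0.2809 0.02  ]
leaf4_foot 0.92 [196.8 139.6] [0.6653 0.2245 0.02  ]
head 0.76 [358.  207.7] [ 0.4916 -0.2174  0.    ]
stand 0.81 [209.8 204.8] [0.4877 0.1799 0.    ]
side {'fov_y': 45.8273786385693, 'cx': 273.5352806806358, 'cy': 211.88506620673968, 'distortion': array([-0.03407198,  0.        ,  0.        ,  0.        ,  0.        ]), 'ori
[... 965 characters left out ...]
.9, 'joint_positions': array([ 1.11108838e+00,  2.63873467e-01,  1.60397224e+00, -4.34471858e-06,
        1.27368205e+00, -3.69233038e-02]), 'qvel': array([-6.73978097e-04,  9.41721239e-04, -8.69208786e-04,  9.73351670e-06,
        2.24888364e-03, -7.15643659e-04]), 'effort': array([-2.73353508e-04, -5.02031636e+01, -3.57272065e+01,  7.28369853e-02,
        1.81058311e-02, -2.98342616e-05]), 'tcp_pos': array([0.27697225, 0.61556282, 0.40473864]), 'orientation': array([-1.48165701e-05,  8.39732201e-01,  5.43000764e-01,  2.89420621e-05]), 'contact_force': array([-1.40907436,  0.06076981, -0.55534161]), 'moment': array([-0.02753811, -0.01581446, -0.00550934]), 'finger_gap': 0.08802034164323179}
```

```bash
python3 - <<'E'
import cv2
a=cv2.imread('pics/top0.png')[90:340,120:440]; b=cv2.imread('pics/side0.png')[100:360,130:430]
cv2.imwrite('pics/t.png',cv2.resize(a,None,fx=2.5,fy=2.4)); cv2.imwrite('pics/s.png',cv2.resize(b,None,fx=2.6,fy=2.3))
E
```

```text
(no output)
```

View pics/t.png

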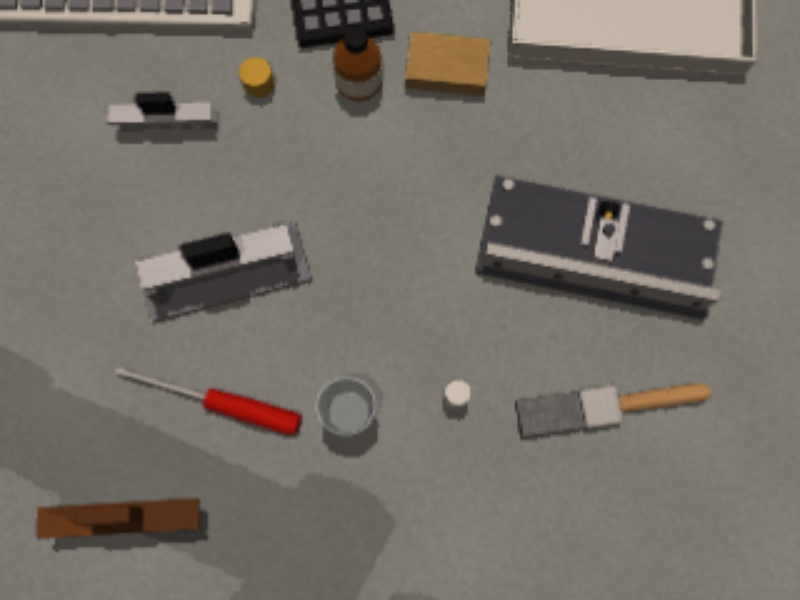

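View pics/s.png

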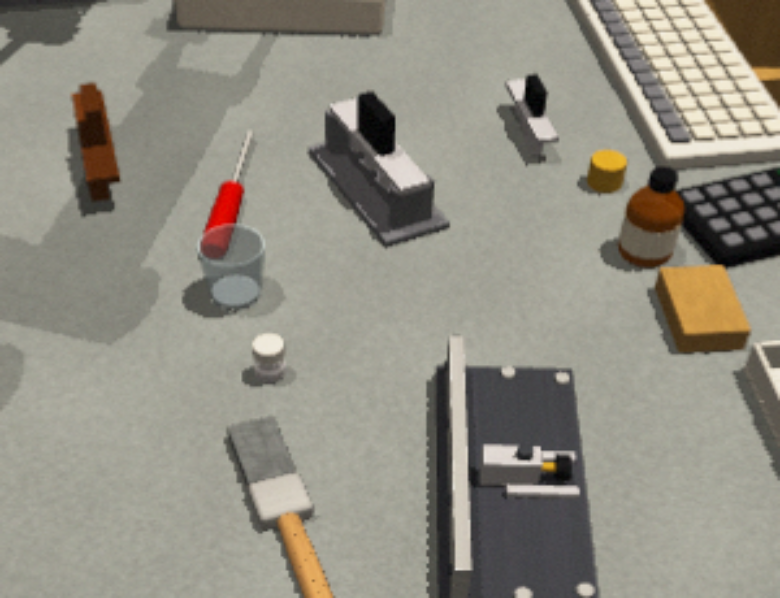

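The pale gauge on the grey stand is in the left middle of the top view, around (205,192) px. The smaller pale one at (183,138) and the brown one are look-alikes. The head is on the right, with the fence towards the robot. Next I'll fit both poses from depth.

```bash
cat > fit.py <<'E'
from h import *
def sel(n,xl,yl,zl,f):
    d=f['d'];P,u,v=cloud(n,d)
    m=(P[:,0]>xl[0])&(P[:,0]<xl[1])&(P[:,1]>yl[0])&(P[:,1]<yl[1])&(P[:,2]>zl[0])&(P[:,2]<zl[1]); return P[m]
def rect(Q):
    (cx,cy),(w,h),a=cv2.minAreaRect((Q[:,:2]*1000).astype(np.float32)); 
    if w>h: w,h,a=h,w,a-90
    while a>90:a-=180
    while a<-90:a+=180
    return np.round([cx,cy,w,h,a,np.median(Q[:,2])*1000],1)   # a: yaw (deg) of the x axis (short side)
if __name__=='__main__':
  for n in ('top','side'):
    f=np.load(f'{n}0.npz')
    for lab,xl,yl,zl in (('bench',(.3,.4),(-.05,.05),(-.03,.03)),('bar',(.42,.57),(.07,.28),(.062,.08)),('handle',(.42,.57),(.07,.28),(.112,.13)),('fence',(.38,.62),(-.37,-.06),(.054,.067)),('jaw',(.49,.58),(-.26,-.17),(.039,.0495))):
        Q=sel(n,xl,yl,zl,f); print(n,lab,len(Q), rect(Q) if len(Q)>8 else '')
        if lab in('bar','fence','handle'):
            c=Q[:,:2].mean(0);w,V=np.linalg.eigh(np.cov(Q[:,:2].T)); x=V[:,0]*np.sign(V[0,0]); y=np.array([-x[1],x[0]])
            s=(Q[:,:2]-c)@np.c_[x,y]; lo,hi=np.percentile(s,1,0),np.percentile(s,99,0)
            print('   pca yaw',np.degrees(np.arctan2(x[1],x[0])).round(2),'centre',(c+np.c_[x,y]@((lo+hi)/2)).round(4),'size',(hi-lo).round(4))
E
python3 fit.py
```

```text
top bench 1373 [ 3.501e+02  2.000e-01  9.910e+01  9.990e+01 -8.990e+01 -0.000e+00]
top bar 617 [491.8 180.6  41.2 156.3  17.2  69.3]
   pca yaw 17.33 centre [0.4917 0.1806] size [0.0369 0.1541]
top handle 150 [489.2 179.6  16.4  49.9  17.7 119. ]
   pca yaw 17.15 centre [0.4892 0.1796] size [0.0161 0.0485]
top fence 493 [ 512.1 -216.5   60.2  239.9  -10.4   59.6]
   pca yaw -10.63 centre [ 0.4894 -0.2118] size [0.013  0.2353]
top jaw 128 [ 521.9 -213.7   34.4  101.6   54.7   44.4]
side bench 1293 [3.50e+02 1.00e-01 9.98e+01 9.99e+01 8.99e+01 7.00e-01]
side bar 473 [492.9 181.5  41.6 160.5  17.   70. ]
   pca yaw 19.65 centre [0.4913 0.1794] size [0.0361 0.1546]
side handle 118 [490.8 179.6  17.8  52.4  15.7 119.7]
   pca yaw 18.43 centre [0.4902 0.1791] size [0.0162 0.0508]
side fence 659 [ 514.4 -216.3   60.9  240.   -10.6   60.1]
   pca yaw -10.74 centre [ 0.4904 -0.213 ] size [0.0122 0.2346]
side jaw 216 [ 540.9 -221.2   24.2   65.9   78.6   44.9]
```

```bash
cat > plan.py <<'E'
import sys
from h import *
HO=np.array([.4958,-.2135]); HY=np.radians(-10.65)
GO=np.array([.4897,.1796]); GY=np.radians(17.3)
def plan(x,y,z,yaw):   # grasp point target, gripper straight down, tool x at yaw
    s=ctrl.read_state(); q=np.array(s['orientation']); R0=R.from_quat(q[[1,2,3,0]])
    RT=R.from_euler('z',yaw)*R.from_euler('x',np.pi)
    T=np.array([x,y,z+.147]); d=R0.inv().apply(T-s['tcp_pos'])/.04; r=np.degrees((R0.inv()*RT).as_rotvec())/6
    print('t',s['time_s'],'shift',d.round(3),'turn',r.round(3),'F',np.round(s['contact_force'],1),'gap',round(s['finger_gap'],4))
def head(x,y,z):  # gauge origin at head x,y,z(bar underside)
    c,s=np.cos(HY),np.sin(HY); plan(HO[0]+c*x-s*y,HO[1]+s*x+c*y,z+.038,HY)
if __name__=='__main__':
    a=list(map(float,sys.argv[2:]))
    if sys.argv[1]=='g': plan(*GO,a[0],GY)
    else: head(*a)
E
python3 plan.py g 0.2
python3 - <<'E'
from fit import *
import plan as p
for n in('top','side'):
    f=np.load(f'{n}0.npz');Q=sel(n,(.42,.62),(-.3,-.12),(.036,.07),f)
    c,s=np.cos(p.HY),np.sin(p.HY); H=(Q[:,:2]-p.HO)@np.array([[c,-s],[s,c]])*1000
    m=(abs(H[:,1])<30)&(H[:,0]>2)&(H[:,0]<60)&(Q[:,2]>.0415)&(Q[:,2]<.048);J=H[m]
    print(n,m.sum(),'y',np.percentile(J[:,1],[1,5,50,95,99]).round(1),'x',np.percentile(J[:,0],[1,5,95,99]).round(1))
    m=(Q[:,2]>.0575)&(Q[:,2]<.063)&(abs(H[:,1])<110);print('fence top x',np.percentile(H[m,0],[1,5,95,99]).round(1), [np.median(H[m&(H[:,1]>a)&(H[:,1]<a+40),0]).round(1) for a in(-100,-50,0,50)])
E
```

```text
t 0.9 shift [-7.757  9.322  1.443] turn [-0.000e+00 -1.000e-03  8.079e+00] F [-1.4  0.1 -0.6] gap 0.088
top 108 y [-9.6 -8.9  0.7  9.5 10.2] x [11.6 12.7 54.5 56. ]
fence top x [-13.  -12.5  -1.   -0.7] [np.float64(-7.2), np.float64(-6.7), np.float64(-6.8), np.float64(-6.4)]
side 176 y [-10.2  -9.4  -1.7  10.6  12.4] x [12.9 14.6 56.2 57.8]
fence top x [-11.5 -11.1  -0.1   0.4] [np.float64(-5.8), np.float64(-6.2), np.float64(-5.7), np.float64(-5.1)]
```

Request:
drive_tool([
  [[-7.76,9.32,1.2],[0,0,8.08],1],
  [[-7.76,9.32,1.2],[0,0,8.08],1],
  [[-7.76,9.32,1.2],[0,0,8.08],1],
  [[-7.76,9.32,1.2],[0,0,8.08],1],
  [[-7.76,9.32,1.2],[0,0,8.08],1],
  [[-7.76,9.32,1.2],[0,0,8.08],1],
  [[-7.76,9.32,1.2],[0,0,8.08],1],
  [[-7.76,9.32,1.2],[0,0,8.08],1],
])

```text
time_s: 1.57
tcp_pos: [0.4227, 0.3156, 0.3721]
orientation: [-0.0, 0.989, 0.148, 0.0]
contact_force: [0.8, 0.3, 0.1]
finger_gap: 0.0881
```

```bash
python3 plan.py g 0.2
```

```text
t 1.5667 shift [0.601 3.741 0.626] turn [-0.002 -0.009 -0.037] F [0.8 0.3 0.1] gap 0.0881
```

Request:
drive_tool([
  [[0.6,3.74,0.63],[0,0,-0.04],1],
  [[0.6,3.74,0.63],[0,0,-0.04],1],
  [[0.6,3.74,0.63],[0,0,-0.04],1],
  [[0.6,3.74,0.63],[0,0,-0.04],1],
  [[0.6,3.74,0.63],[0,0,-0.04],1],
  [[0.6,3.74,0.63],[0,0,-0.04],1],
  [[0.6,3.74,0.63],[0,0,-0.04],1],
])

```text
time_s: 2.15
tcp_pos: [0.4897, 0.1819, 0.3469]
orientation: [-0.0, 0.988, 0.152, 0.0]
contact_force: [-1.7, 0.4, -0.0]
finger_gap: 0.0879
```

```bash
python3 plan.py g 0.098
```

```text
t 2.15 shift [-0.017  0.057  2.547] turn [-0.006 -0.002  0.032] F [-1.7  0.4 -0. ] gap 0.0879
```

Request:
drive_tool([
  [[-0.01,0.04,0.9],[0,0,0.03],1],
  [[-0.01,0.04,1.7],[0,0,0.03],1],
  [[-0.01,0.04,2.3],[0,0,0.03],1],
  [[-0.01,0.04,2.55],[0,0,0.03],1],
  [[-0.01,0.04,2.55],[0,0,0.03],1],
  [[-0.01,0.04,2.55],[0,0,0.03],1],
])

```text
time_s: 2.65
tcp_pos: [0.4898, 0.1811, 0.2451]
orientation: [-0.0, 0.988, 0.152, -0.0]
contact_force: [-0.1, -0.2, 0.4]
finger_gap: 0.0876
```

Request:
drive_tool([
  [[0,0,0],[0,0,0],0.5],
  [[0,0,0],[0,0,0],0.3],
  [[0,0,0],[0,0,0],0.22],
  [[0,0,0],[0,0,0],0.1],
  [[0,0,0],[0,0,0],0.1],
  [[0,0,0],[0,0,0],0.1],
  [[0,0,0],[0,0,0],0.1],
  [[0,0,0],[0,0,0],0.1],
], squeeze=30)

```text
time_s: 3.32
tcp_pos: [0.4898, 0.18, 0.2448]
orientation: [0.0, 0.989, 0.151, 0.0]
contact_force: [-0.4, -0.3, 0.2]
finger_gap: 0.0369
```

```bash
python3 plan.py g 0.178; python3 -c "
from h import *
s=ctrl.read_state();print(s['tcp_pos'],s['finger_gap'],s['contact_force'])"
```

```text
t 3.3167 shift [-0.006  0.008 -2.006] turn [ 0.    -0.     0.008] F [-0.4 -0.3  0.2] gap 0.0369
[0.48983983 0.17995779 0.24475056] 0.03689522821038088 [-0.35819143 -0.28107237  0.2153741 ]
```

Request:
drive_tool([
  [[0,0,0],[0,0,0],0.1],
  [[0,0,0],[0,0,0],0.1],
  [[0,0,0],[0,0,0],0.1],
  [[0,0,0],[0,0,0],0.1],
  [[0,0,0],[0,0,0],0.1],
  [[0,0,0],[0,0,0],0.1],
  [[0,0,0],[0,0,0],0.1],
])

```text
time_s: 3.9
tcp_pos: [0.4898, 0.18, 0.2446]
orientation: [0.0, 0.989, 0.151, -0.0]
contact_force: [0.4, 0.3, -0.7]
finger_gap: 0.0156
```

Request:
drive_tool([
  [[0,0,-0.15],[0,0,0],0.1],
  [[0,0,-0.6],[0,0,0],0.1],
  [[0,0,-1.2],[0,0,0],0.1],
  [[0,0,-1.8],[0,0,0],0.1],
  [[0,0,-2.2],[0,0,0],0.1],
  [[0,0,-2.3],[0,0,0],0.1],
  [[0,0,-2.3],[0,0,0],0.1],
])

```text
time_s: 4.48
tcp_pos: [0.4902, 0.1802, 0.3381]
orientation: [-0.0, 0.989, 0.151, 0.001]
contact_force: [0.6, -0.7, -3.8]
finger_gap: 0.0159
```

```bash
python3 plan.py h 0.012 0.051 0.140
```

```text
t 4.4833 shift [-1.942  8.451  0.323] turn [-0.006 -0.028  4.669] F [ 0.6 -0.7 -3.8] gap 0.0159
```

Request:
drive_tool([
  [[-1.94,8.45,0.32],[0,0,4.67],0.1],
  [[-1.94,8.45,0.32],[0,0,4.67],0.1],
  [[-1.94,8.45,0.32],[0,0,4.67],0.1],
  [[-1.94,8.45,0.32],[0,0,4.67],0.1],
  [[-1.94,8.45,0.32],[0,0,4.67],0.1],
  [[-1.94,8.45,0.32],[0,0,4.67],0.1],
  [[-1.94,8.45,0.32],[0,0,4.67],0.1],
  [[-1.94,8.45,0.32],[0,0,4.67],0.1],
])

```text
time_s: 5.15
tcp_pos: [0.5143, -0.1538, 0.3221]
orientation: [-0.0, 0.996, -0.093, -0.002]
contact_force: [0.8, 0.0, -3.1]
finger_gap: 0.0161
```

```bash
python3 plan.py h 0.012 0.051 0.140
```

```text
t 5.15 shift [ 0.121  0.278 -0.072] turn [-0.006  0.032 -0.003] F [ 0.8  0.  -3.1] gap 0.0161
```

Request:
drive_tool([
  [[0.08,0.2,-0.07],[0,0.02,0],0.1],
  [[0.08,0.2,-0.07],[0,0.02,0],0.1],
  [[0.08,0.2,-0.07],[0,0.02,0],0.1],
  [[0.08,0.2,-0.07],[0,0.02,0],0.1],
  [[0.08,0.2,-0.07],[0,0.02,0],0.1],
])

```text
time_s: 5.57
tcp_pos: [0.5169, -0.1589, 0.3263]
orientation: [-0.0, 0.996, -0.092, 0.0]
contact_force: [0.1, -0.2, -3.3]
finger_gap: 0.0158
```

```bash
cat > look.py <<'E'
import sys
from fit import *
import plan as p
k=sys.argv[1]; zb=float(sys.argv[2])
c,s=np.cos(p.HY),np.sin(p.HY)
for n in('top','side'):
    im,d=ctrl.grab_frame(n); cv2.imwrite(f'pics/{n}{k}.png',im[:,:,::-1]); f={'d':d}
    Q=sel(n,(.42,.62),(-.4,0),(zb+.007,zb+.013),f); H=(Q[:,:2]-p.HO)@np.array([[c,-s],[s,c]])*1000
    m=(abs(H[:,0])<50); H=H[m]
    if len(H)>20:
        fy=[(np.percentile(H[g,0],3).round(1),np.percentile(H[g,0],97).round(1)) for y in(-70,-50,35,55) for g in[(abs(H[:,1]-H[:,1].mean()-y)<10)] if g.sum()>5]
        print(n,'bar z',np.median(Q[m,2]).round(4),'y',np.percentile(H[:,1],[.5,99.5]).round(1),'x',np.percentile(H[:,0],[2,98]).round(1),'x by section',fy)
    im2=cv2.resize(im[250:400,200:400] if n=='side' else im[130:270,280:480],None,fx=4,fy=4); cv2.imwrite(f'pics/{n}{k}c.png',im2[:,:,::-1])
E
python3 look.py 1 0.14; python3 plan.py h 0.012 0.051 0.092
```

```text
top bar z 0.151 y [115.9 135.4] x [-2.5 28.3] x by section []
side bar z 0.1518 y [-20.7 135.6] x [-1.3 29.3] x by section [(np.float64(-1.4), np.float64(28.8))]
t 5.6667 shift [0.027 0.162 1.246] turn [-0.003 -0.013  0.017] F [ 0.1 -0.2 -3.6] gap 0.0158
```

Request:
drive_tool([
  [[0.03,0.16,0.5],[0,0,0.02],0.1],
  [[0.03,0.16,1.0],[0,0,0.02],0.1],
  [[0.03,0.16,1.2],[0,0,0.02],0.1],
  [[0.03,0.16,1.2],[0,0,0.02],0.1],
  [[0.03,0.16,1.2],[0,0,0.02],0.1],
])

```text
time_s: 6.08
tcp_pos: [0.5172, -0.1663, 0.2789]
orientation: [-0.0, 0.996, -0.093, 0.0]
contact_force: [0.4, 0.8, -1.7]
finger_gap: 0.0157
```

```bash
python3 plan.py h 0.0 0.051 0.092
```

```text
t 6.0833 shift [-0.307 -0.017  0.047] turn [-0.003 -0.007 -0.013] F [ 0.4  0.8 -1.7] gap 0.0157
```

Request:
drive_tool([
  [[-0.1,-0.01,0.08],[0,0,-0.01],0.1],
  [[-0.2,-0.01,0.08],[0,0,-0.01],0.1],
  [[-0.26,-0.01,0.08],[0,0,-0.01],0.1],
  [[-0.28,-0.01,0.08],[0,0,-0.01],0.1],
  [[-0.28,-0.01,0.08],[0,0,-0.01],0.1],
])

```text
time_s: 6.5
tcp_pos: [0.5062, -0.1646, 0.2765]
orientation: [0.0, 0.996, -0.094, 0.001]
contact_force: [-0.5, 1.4, -3.0]
finger_gap: 0.0156
```

Request:
drive_tool([
  [[-0.02,0,0],[0,0,0],0.1],
  [[-0.03,0,0],[0,0,0],0.1],
  [[-0.03,0,0],[0,0,0],0.1],
])

```text
time_s: 6.75
tcp_pos: [0.5052, -0.1644, 0.2761]
orientation: [0.0, 0.996, -0.094, 0.001]
contact_force: [0.0, 0.6, -3.1]
finger_gap: 0.0163
```

```bash
python3 plan.py h 0.0 0.051 0.092
```

```text
t 6.75 shift [-0.004 -0.025 -0.023] turn [ 0.    -0.022 -0.014] F [ 0.   0.6 -3.1] gap 0.0163
```

Request:
drive_tool([
  [[-0.02,0,0],[0,0,0],0.1],
  [[-0.03,0,0],[0,0,0],0.1],
  [[-0.03,0,0],[0,0,0],0.1],
])

```text
time_s: 7.0
tcp_pos: [0.5042, -0.1642, 0.276]
orientation: [0.0, 0.996, -0.093, 0.001]
contact_force: [0.6, 0.3, -3.7]
finger_gap: 0.0155
```

Request:
drive_tool([
  [[-0.02,0,0],[0,0,0],0.1],
  [[-0.03,0,0],[0,0,0],0.1],
  [[-0.03,0,0],[0,0,0],0.1],
])

```text
time_s: 7.25
tcp_pos: [0.5035, -0.164, 0.2762]
orientation: [0.0, 0.996, -0.093, 0.002]
contact_force: [4.1, -1.4, -5.6]
finger_gap: 0.0158
```

```bash
python3 plan.py h 0.0 0.051 0.092
```

```text
t 7.25 shift [ 0.04  -0.024 -0.02 ] turn [ 0.002 -0.044 -0.012] F [ 4.1 -1.4 -5.6] gap 0.0158
```

Request:
drive_tool([
  [[0,0,0.08],[0,0,0],0.1],
  [[0,0,0.16],[0,0,0],0.1],
  [[0,0,0.24],[0,0,0],0.1],
  [[0,0,0.32],[0,0,0],0.1],
  [[0,0,0.4],[0,0,0],0.1],
  [[0,0,0.48],[0,0,0],0.1],
  [[0,0,0.56],[0,0,0],0.1],
  [[0,0,0.6],[0,0,0],0.1],
])

```text
time_s: 7.92
tcp_pos: [0.5037, -0.1641, 0.2522]
orientation: [0.0, 0.996, -0.093, 0.002]
contact_force: [5.2, -0.8, 0.9]
finger_gap: 0.0158
```

Request:
drive_tool([
  [[0,0,0.03],[0,0,0],0.1],
  [[0,0,0.06],[0,0,0],0.1],
  [[0,0,0.08],[0,0,0],0.1],
  [[0,0,0.08],[0,0,0],0.1],
])

```text
time_s: 8.25
tcp_pos: [0.5037, -0.1641, 0.2491]
orientation: [0.0, 0.996, -0.093, 0.002]
contact_force: [6.0, -1.3, -1.1]
finger_gap: 0.0159
```

```bash
sed -i 's/HO=.*; HY/HO=np.array([.4945,-.2133]); HY/' plan.py; python3 plan.py h 0.0 0.051 0.060
```

```text
t 8.25 shift [ 0.001 -0.025  0.103] turn [ 0.003 -0.044 -0.013] F [ 6.  -1.3 -1.1] gap 0.0159
```

Request:
drive_tool([
  [[0,0,0.025],[0,0,0],0.1],
  [[0,0,0.05],[0,0,0],0.1],
  [[0,0,0.07],[0,0,0],0.1],
  [[0,0,0.07],[0,0,0],0.1],
  [[0,0,0.07],[0,0,0],0.1],
])

```text
time_s: 8.67
tcp_pos: [0.5037, -0.1642, 0.2464]
orientation: [0.0, 0.996, -0.093, 0.002]
contact_force: [6.0, -1.6, -1.7]
finger_gap: 0.0162
```

Request:
drive_tool([
  [[0,0,0.015],[0,0,0],0.1],
  [[0,0,0.03],[0,0,0],0.1],
  [[0,0,0.03],[0,0,0],0.1],
])

```text
time_s: 8.92
tcp_pos: [0.5037, -0.1642, 0.2452]
orientation: [0.0, 0.996, -0.093, 0.002]
contact_force: [5.7, -1.3, -0.9]
finger_gap: 0.0159
```

Request:
drive_tool([
  [[0,0,0.015],[0,0,0],0.1],
  [[0,0,0.03],[0,0,0],0.1],
  [[0,0,0.03],[0,0,0],0.1],
])

```text
time_s: 9.17
tcp_pos: [0.5038, -0.1642, 0.2447]
orientation: [0.0, 0.996, -0.093, 0.002]
contact_force: [4.8, 0.1, 4.2]
finger_gap: 0.0159
```

```bash
python3 look.py 2 0.06; python3 plan.py h 0.0 0.051 0.060
```

```text
top bar z 0.0698 y [104.  127.2] x [-11.6  18.3] x by section []
side bar z 0.0703 y [-28.9 115. ] x [-11.1  19.3] x by section [(np.float64(-10.6), np.float64(19.5))]
t 9.2667 shift [-0.001 -0.026 -0.009] turn [ 0.004 -0.045 -0.012] F [ 5.  -0.7  4.9] gap 0.0156
```

Request:
drive_tool([
  [[0,0,-0.1],[0,0,0],0.1],
  [[0,0,-0.2],[0,0,0],0.1],
  [[0,0,-0.35],[0,0,0],0.1],
  [[0,0,-0.5],[0,0,0],0.1],
  [[0,0,-0.65],[0,0,0],0.1],
  [[0,0,-0.78],[0,0,0],0.1],
  [[0,0,-0.82],[0,0,0],0.1],
  [[0,0,-0.82],[0,0,0],0.1],
])

```text
time_s: 9.93
tcp_pos: [0.5033, -0.1639, 0.2757]
orientation: [0.0, 0.996, -0.094, 0.002]
contact_force: [7.5, -1.0, -3.8]
finger_gap: 0.0158
```

Request:
drive_tool([
  [[0,0.1,0],[0,0,0],0.1],
  [[0,0.2,0],[0,0,0],0.1],
  [[0,0.35,0],[0,0,0],0.1],
  [[0,0.5,0],[0,0,0],0.1],
  [[0,0.65,0],[0,0,0],0.1],
  [[0,0.75,0],[0,0,0],0.1],
  [[0,0.8,0],[0,0,0],0.1],
  [[0,0.8,0],[0,0,0],0.1],
])

```text
time_s: 10.6
tcp_pos: [0.4975, -0.1948, 0.2757]
orientation: [-0.001, 0.996, -0.094, 0.002]
contact_force: [8.3, 1.8, -2.6]
finger_gap: 0.0157
```

```bash
python3 plan.py h 0.0 0.018 0.090;python3 look.py 3 0.092
```

```text
t 10.6 shift [0.011 0.019 0.018] turn [-0.024 -0.039 -0.024] F [ 8.3  1.8 -2.6] gap 0.0157
top bar z 0.1016 y [62. 97.] x [-12.4  17.7] x by section []
side bar z 0.1013 y [-58.7  84.6] x [-11.3  18.8] x by section [(np.float64(-11.0), np.float64(17.7))]
```

Request:
drive_tool([
  [[0.005,0.045,0],[0,0,0],0.1],
  [[0.008,0.045,0],[0,0,0],0.1],
  [[0.008,0.045,0.1],[0,0,0],0.1],
  [[0.008,0.045,0.15],[0,0,0],0.1],
  [[0.008,0.045,0.15],[0,0,0],0.1],
])

```text
time_s: 11.12
tcp_pos: [0.4973, -0.197, 0.2698]
orientation: [-0.0, 0.996, -0.094, 0.002]
contact_force: [6.8, -1.3, -3.6]
finger_gap: 0.0158
```

Request:
drive_tool([
  [[0,0,0.03],[0,0,0],0.1],
  [[0,0,0.05],[0,0,0],0.1],
  [[0,0,0.05],[0,0,0],0.1],
])

```text
time_s: 11.37
tcp_pos: [0.4974, -0.1971, 0.2682]
orientation: [0.0, 0.996, -0.094, 0.002]
contact_force: [6.6, -0.6, -0.7]
finger_gap: 0.016
```

Request:
drive_tool([
  [[0,0,0.03],[0,0,0],0.1],
  [[0,0,0.05],[0,0,0],0.1],
  [[0,0,0.05],[0,0,0],0.1],
])

```text
time_s: 11.62
tcp_pos: [0.4974, -0.1972, 0.2663]
orientation: [0.0, 0.996, -0.094, 0.002]
contact_force: [7.1, -0.9, -0.6]
finger_gap: 0.016
```

```bash
python3 plan.py h 0.0 0.017 0.060
```

```text
t 11.6167 shift [ 0.002 -0.015  0.531] turn [-0.001 -0.038 -0.014] F [ 7.1 -0.9 -0.6] gap 0.016
```

Request:
drive_tool([
  [[0,0,0.06],[0,0,0],0.1],
  [[0,0,0.12],[0,0,0],0.1],
  [[0,0,0.18],[0,0,0],0.1],
  [[0,0,0.24],[0,0,0],0.1],
  [[0,0,0.24],[0,0,0],0.1],
])

```text
time_s: 12.03
tcp_pos: [0.4974, -0.1972, 0.2564]
orientation: [0.0, 0.996, -0.094, 0.002]
contact_force: [7.8, -2.2, -3.3]
finger_gap: 0.0157
```

Request:
drive_tool([
  [[0,0,0.06],[0,0,0],0.1],
  [[0,0,0.12],[0,0,0],0.1],
  [[0,0,0.17],[0,0,0],0.1],
  [[0,0,0.2],[0,0,0],0.1],
  [[0,0,0.2],[0,0,0],0.1],
])

```text
time_s: 12.45
tcp_pos: [0.4975, -0.1973, 0.2487]
orientation: [0.0, 0.996, -0.094, 0.002]
contact_force: [6.3, -0.8, -1.3]
finger_gap: 0.0155
```

Request:
drive_tool([
  [[0,0,0.02],[0,0,0],0.1],
  [[0,0,0.04],[0,0,0],0.1],
  [[0,0,0.06],[0,0,0],0.1],
  [[0,0,0.06],[0,0,0],0.1],
])

```text
time_s: 12.78
tcp_pos: [0.4975, -0.1973, 0.2464]
orientation: [0.0, 0.996, -0.094, 0.002]
contact_force: [6.1, -1.6, -0.4]
finger_gap: 0.0158
```

```bash
python3 plan.py h 0.0 0.017 0.060
```

```text
t 12.7833 shift [-0.    -0.017  0.035] turn [ 0.001 -0.04  -0.014] F [ 6.1 -1.6 -0.4] gap 0.0158
```

Request:
drive_tool([
  [[0,0,0.015],[0,0,0],0.1],
  [[0,0,0.03],[0,0,0],0.1],
  [[0,0,0.03],[0,0,0],0.1],
])

```text
time_s: 13.03
tcp_pos: [0.4975, -0.1973, 0.2453]
orientation: [0.0, 0.996, -0.094, 0.002]
contact_force: [6.3, -1.2, -0.1]
finger_gap: 0.0157
```

Request:
drive_tool([
  [[0,0,0.01],[0,0,0],0.1],
  [[0,0,0.02],[0,0,0],0.1],
  [[0,0,0.02],[0,0,0],0.1],
])

```text
time_s: 13.28
tcp_pos: [0.4976, -0.1973, 0.2447]
orientation: [0.0, 0.996, -0.094, 0.002]
contact_force: [5.8, -0.6, 0.5]
finger_gap: 0.0156
```

Request:
drive_tool([
  [[0,0,0.01],[0,0,0],0.1],
  [[0,0,0.01],[0,0,0],0.1],
])

```text
time_s: 13.45
tcp_pos: [0.4976, -0.1973, 0.2447]
orientation: [0.0, 0.996, -0.093, 0.002]
contact_force: [5.0, 0.5, 3.8]
finger_gap: 0.0157
```

```bash
python3 look.py 4 0.06; python3 plan.py h 0.0 0.017 0.060
```

```text
top bar z 0.0698 y [60.  93.8] x [-12.1  17.9] x by section []
side bar z 0.0702 y [-62.1  78.8] x [-11.1  19.3] x by section [(np.float64(-11.1), np.float64(18.2))]
t 13.55 shift [-0.002 -0.018 -0.009] turn [ 0.001 -0.039 -0.014] F [ 5.4 -1.   4.8] gap 0.016
```

Request:
drive_tool([
  [[0,0,-0.1],[0,0,0],0.1],
  [[0,0,-0.2],[0,0,0],0.1],
  [[0,0,-0.35],[0,0,0],0.1],
  [[0,0,-0.5],[0,0,0],0.1],
  [[0,0,-0.65],[0,0,0],0.1],
  [[0,0,-0.78],[0,0,0],0.1],
  [[0,0,-0.82],[0,0,0],0.1],
  [[0,0,-0.82],[0,0,0],0.1],
])

```text
time_s: 14.22
tcp_pos: [0.4972, -0.1971, 0.2759]
orientation: [0.0, 0.996, -0.094, 0.002]
contact_force: [7.6, -1.1, -3.8]
finger_gap: 0.0156
```

Request:
drive_tool([
  [[0,0.1,0],[0,0,0],0.1],
  [[0,0.2,0],[0,0,0],0.1],
  [[0,0.35,0],[0,0,0],0.1],
  [[0.005,0.5,0],[0,0,0],0.1],
  [[0.005,0.65,0],[0,0,0],0.1],
  [[0.005,0.78,0],[0,0,0],0.1],
  [[0.005,0.84,0],[0,0,0],0.1],
  [[0.005,0.84,0],[0,0,0],0.1],
])

```text
time_s: 14.88
tcp_pos: [0.4912, -0.2296, 0.2758]
orientation: [-0.001, 0.996, -0.094, 0.002]
contact_force: [8.4, 1.8, -2.5]
finger_gap: 0.0157
```

```bash
python3 look.py 5 0.092; python3 plan.py h 0.0 -0.017 0.090
```

```text
top bar z 0.1017 y [15.  61.9] x [-11.9  17.5] x by section []
side bar z 0.1012 y [-93.5  43. ] x [-10.8  18.8] x by section [(np.float64(-11.6), np.float64(18.1))]
t 14.9833 shift [0.005 0.011 0.02 ] turn [-0.022 -0.031 -0.021] F [ 8.5  0.2 -3.6] gap 0.0158
```

Leaf 2 went fully home. Next is leaf 3.

Request:
drive_tool([
  [[0.005,0.035,0],[0,0,0],0.1],
  [[0.008,0.035,0.03],[0,0,0],0.1],
  [[0.008,0.035,0.08],[0,0,0],0.1],
  [[0.008,0.035,0.11],[0,0,0],0.1],
  [[0.008,0.035,0.11],[0,0,0],0.1],
])

```text
time_s: 15.4
tcp_pos: [0.4911, -0.2313, 0.2717]
orientation: [-0.0, 0.996, -0.094, 0.001]
contact_force: [6.5, -0.3, -0.9]
finger_gap: 0.0158
```

Request:
drive_tool([
  [[0,0,0.015],[0,0,0],0.1],
  [[0,0,0.025],[0,0,0],0.1],
  [[0,0,0.025],[0,0,0],0.1],
])

```text
time_s: 15.65
tcp_pos: [0.4911, -0.2314, 0.271]
orientation: [-0.0, 0.996, -0.094, 0.001]
contact_force: [5.3, -0.4, -1.2]
finger_gap: 0.0156
```

Request:
drive_tool([
  [[0,0,0.01],[0,0,0],0.1],
  [[0,0,0.02],[0,0,0],0.1],
  [[0,0,0.02],[0,0,0],0.1],
])

```text
time_s: 15.9
tcp_pos: [0.4911, -0.2315, 0.2702]
orientation: [-0.0, 0.996, -0.094, 0.001]
contact_force: [5.1, -1.1, -0.1]
finger_gap: 0.0154
```

Request:
drive_tool([
  [[0,0,0.01],[0,0,0],0.1],
  [[0,0,0.02],[0,0,0],0.1],
  [[0,0,0.02],[0,0,0],0.1],
])

```text
time_s: 16.15
tcp_pos: [0.4911, -0.2315, 0.2695]
orientation: [-0.0, 0.996, -0.094, 0.002]
contact_force: [5.2, -0.1, -0.2]
finger_gap: 0.0153
```

Request:
drive_tool([
  [[0,0,0.005],[0,0,0],0.1],
  [[0,0,0.01],[0,0,0],0.1],
  [[0,0,0.01],[0,0,0],0.1],
])

```text
time_s: 16.4
tcp_pos: [0.4911, -0.2315, 0.2694]
orientation: [-0.0, 0.996, -0.094, 0.001]
contact_force: [5.3, -0.3, 1.7]
finger_gap: 0.0158
```

```bash
python3 look.py 6 0.085; python3 plan.py h 0.0 -0.017 0.085
```

```text
top bar z 0.0945 y [14.7 59.2] x [-12.5  17.2] x by section []
side bar z 0.095 y [-96.4  41.3] x [-11.2  19. ] x by section [(np.float64(-11.2), np.float64(18.5))]
t 16.5 shift [-0.001 -0.038 -0.015] turn [-0.003 -0.028 -0.014] F [ 5.5 -0.8  1.5] gap 0.0155
```

Request:
drive_tool([
  [[0,0,0.01],[0,0,0],0.1],
  [[0,0,0.015],[0,0,0],0.1],
  [[0,0,0.015],[0,0,0],0.1],
])

```text
time_s: 16.75
tcp_pos: [0.4911, -0.2316, 0.2693]
orientation: [0.0, 0.996, -0.094, 0.001]
contact_force: [4.5, 0.8, 5.5]
finger_gap: 0.0157
```

```bash
python3 plan.py h 0.0 -0.017 0.085
```

```text
t 16.75 shift [-0.002 -0.041 -0.018] turn [-0.002 -0.028 -0.014] F [4.5 0.8 5.5] gap 0.0157
```

View pics/side6c.png

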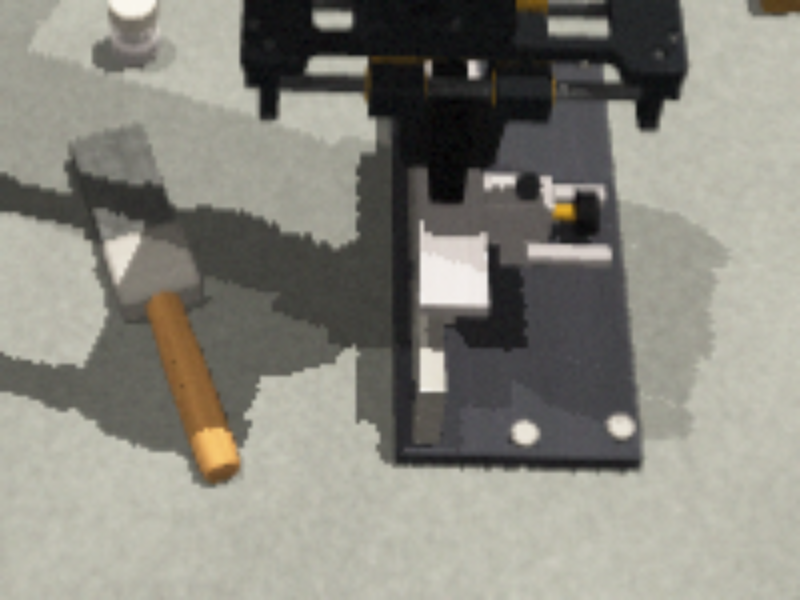

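Leaf 3 stopped 24.6 mm above the home height, and the vertical force rose to about 5 N, so it binds on the jaw's top. Leaf 2 is the answer, so I'm going back to it.

Request:
drive_tool([
  [[0,0,-0.05],[0,0,0],0.1],
  [[0,0,-0.12],[0,0,0],0.1],
  [[0,0,-0.19],[0,0,0],0.1],
  [[0,0,-0.2],[0,0,0],0.1],
  [[0,0,-0.2],[0,0,0],0.1],
])

```text
time_s: 17.17
tcp_pos: [0.4909, -0.2314, 0.2752]
orientation: [-0.0, 0.996, -0.094, 0.001]
contact_force: [8.8, -1.2, -6.2]
finger_gap: 0.0157
```

Request:
drive_tool([
  [[0,-0.1,0],[0,0,0],0.1],
  [[0,-0.2,0],[0,0,0],0.1],
  [[0,-0.35,0],[0,0,0],0.1],
  [[0,-0.5,0],[0,0,0],0.1],
  [[0,-0.65,0],[0,0,0],0.1],
  [[0,-0.8,0],[0,0,0],0.1],
  [[0,-0.9,0],[0,0,0],0.1],
  [[0,-0.9,0],[0,0,0],0.1],
])

```text
time_s: 17.83
tcp_pos: [0.4976, -0.1964, 0.276]
orientation: [0.001, 0.996, -0.093, 0.001]
contact_force: [5.9, -3.6, -2.7]
finger_gap: 0.0155
```

```bash
python3 look.py 7 0.092; python3 plan.py h 0.0 0.017 0.090
```

```text
top bar z 0.1006 y [60.5 94.4] x [-12.1  16.9] x by section []
side bar z 0.1019 y [-61.   82.5] x [-11.2  18.7] x by section [(np.float64(-11.0), np.float64(18.0))]
t 17.9333 shift [0.002 0.002 0.025] turn [ 0.01  -0.026 -0.008] F [ 6.5 -2.5 -2.8] gap 0.0157
```

Request:
drive_tool([
  [[0,0,0.06],[0,0,0],0.1],
  [[0,0,0.12],[0,0,0],0.1],
  [[0,0,0.17],[0,0,0],0.1],
  [[0,0,0.21],[0,0,0],0.1],
  [[0,0,0.25],[0,0,0],0.1],
  [[0,0,0.25],[0,0,0],0.1],
])

```text
time_s: 18.43
tcp_pos: [0.4977, -0.1964, 0.2662]
orientation: [0.0, 0.996, -0.093, 0.001]
contact_force: [6.9, -1.9, -1.0]
finger_gap: 0.0157
```

Request:
drive_tool([
  [[0,0,0.06],[0,0,0],0.1],
  [[0,0,0.12],[0,0,0],0.1],
  [[0,0,0.18],[0,0,0],0.1],
  [[0,0,0.24],[0,0,0],0.1],
  [[0,0,0.3],[0,0,0],0.1],
  [[0,0,0.36],[0,0,0],0.1],
  [[0,0,0.42],[0,0,0],0.1],
  [[0,0,0.42],[0,0,0],0.1],
])

```text
time_s: 19.1
tcp_pos: [0.4978, -0.1964, 0.2494]
orientation: [0.0, 0.996, -0.093, 0.002]
contact_force: [6.9, -1.8, -2.6]
finger_gap: 0.0159
```

Request:
drive_tool([
  [[0,0,0.02],[0,0,0],0.1],
  [[0,0,0.04],[0,0,0],0.1],
  [[0,0,0.06],[0,0,0],0.1],
  [[0,0,0.06],[0,0,0],0.1],
])

```text
time_s: 19.43
tcp_pos: [0.4979, -0.1964, 0.2474]
orientation: [0.0, 0.996, -0.093, 0.002]
contact_force: [6.8, -1.1, -1.1]
finger_gap: 0.0158
```

```bash
python3 plan.py h 0.0 0.017 0.060
```

```text
t 19.4333 shift [-0.005  0.005  0.059] turn [ 0.003 -0.03  -0.013] F [ 6.8 -1.1 -1.1] gap 0.0158
```

Request:
drive_tool([
  [[0,0,0.02],[0,0,0],0.1],
  [[0,0,0.04],[0,0,0],0.1],
  [[0,0,0.05],[0,0,0],0.1],
  [[0,0,0.05],[0,0,0],0.1],
])

```text
time_s: 19.77
tcp_pos: [0.4979, -0.1964, 0.2455]
orientation: [0.0, 0.996, -0.093, 0.002]
contact_force: [6.7, -1.3, 0.2]
finger_gap: 0.0155
```

Request:
drive_tool([
  [[0,0,0.01],[0,0,0],0.1],
  [[0,0,0.02],[0,0,0],0.1],
  [[0,0,0.02],[0,0,0],0.1],
  [[0,0,0.02],[0,0,0],0.1],
])

```text
time_s: 20.1
tcp_pos: [0.4979, -0.1965, 0.2447]
orientation: [0.0, 0.996, -0.093, 0.002]
contact_force: [6.3, -1.5, 1.1]
finger_gap: 0.0159
```

Request:
drive_tool([
  [[0.005,0,0.01],[0,0,0],0.1],
  [[0.01,0,0.01],[0,0,0],0.1],
  [[0.012,0,0.01],[0,0,0],0.1],
  [[0.012,0,0.01],[0,0,0],0.1],
])

```text
time_s: 20.43
tcp_pos: [0.4981, -0.1965, 0.2447]
orientation: [0.0, 0.996, -0.093, 0.001]
contact_force: [3.6, -2.2, 4.7]
finger_gap: 0.0157
```

Request:
drive_tool([
  [[0,0,0],[0,0,0],0.2],
  [[0,0,0],[0,0,0],0.25],
  [[0,0,0],[0,0,0],0.3],
  [[0,0,0],[0,0,0],0.4],
  [[0,0,0],[0,0,0],0.5],
  [[0,0,0],[0,0,0],0.5],
  [[0,0,0],[0,0,0],0.5],
  [[0,0,0],[0,0,0],0.5],
])

```text
time_s: 21.1
tcp_pos: [0.4979, -0.1963, 0.2442]
orientation: [0.0, 0.996, -0.093, 0.001]
contact_force: [0.3, 0.4, 0.5]
finger_gap: 0.044
```

```bash
python3 look.py 8 0.06; python3 plan.py h 0.0 0.017 0.060
```

```text
top bar z 0.07 y [62.2 94.5] x [-11.7  17.4] x by section []
side bar z 0.0703 y [-60.8  78.7] x [-10.9  19.4] x by section [(np.float64(-10.2), np.float64(19.4)), (np.float64(-10.9), np.float64(18.9)), (np.float64(-10.6), np.float64(19.5))]
t 21.2 shift [-0.01   0.008 -0.016] turn [-0.    -0.019 -0.012] F [ 0.5 -0.7  0.1] gap 0.0444
```

Request:
drive_tool([
  [[0,0,-0.3],[0,0,0],0.5],
  [[0,0,-0.8],[0,0,0],0.5],
  [[0,0,-1.6],[0,0,0],0.5],
  [[0,0,-2.5],[0,0,0],0.5],
  [[0,0,-3.4],[0,0,0],0.5],
  [[-1.5,0,-4],[0,0,0],0.5],
  [[-2.5,0,-4],[0,0,0],0.5],
  [[-2.5,0,-4],[0,0,0],0.5],
])

```text
time_s: 21.87
tcp_pos: [0.3972, -0.1771, 0.4069]
orientation: [0.001, 0.996, -0.093, 0.002]
contact_force: [-0.4, 0.5, 0.1]
finger_gap: 0.0441
```

Request:
drive_tool([
  [[0,-2,0],[0,0,0],0.5],
  [[0,-4,0],[0,0,0],0.5],
  [[0,-5,0],[0,0,0],0.5],
  [[0,-5,0],[0,0,0],0.5],
  [[0,-5,0],[0,0,0],0.5],
  [[0,-5,0],[0,0,0],0.5],
  [[0,-5,0],[0,0,0],0.5],
])

```text
time_s: 22.45
tcp_pos: [0.4367, 0.0203, 0.4051]
orientation: [0.0, 0.996, -0.091, 0.002]
contact_force: [0.0, 0.1, -0.6]
finger_gap: 0.0442
```

```bash
python3 look.py 9 0.06; python3 - <<'E'
import cv2,numpy as np
cv2.imwrite('pics/fin.png',np.hstack([cv2.resize(cv2.imread(f'pics/{n}9c.png'),(400,300)) for n in('top','side')]))
E
```

```text
top bar z 0.0699 y [-60.4  94.1] x [-12.1  17.8] x by section [(np.float64(-11.6), np.float64(17.7)), (np.float64(-11.7), np.float64(17.6)), (np.float64(-11.3), np.float64(17.5)), (np.float64(-11.5), np.float64(17.8))]
side bar z 0.0704 y [-60.5  96.8] x [-10.8  19.3] x by section [(np.float64(-7.9), np.float64(13.7)), (np.float64(-10.2), np.float64(18.8)), (np.float64(-10.6), np.float64(19.3)), (np.float64(-10.5), np.float64(19.5))]
```

View pics/fin.png

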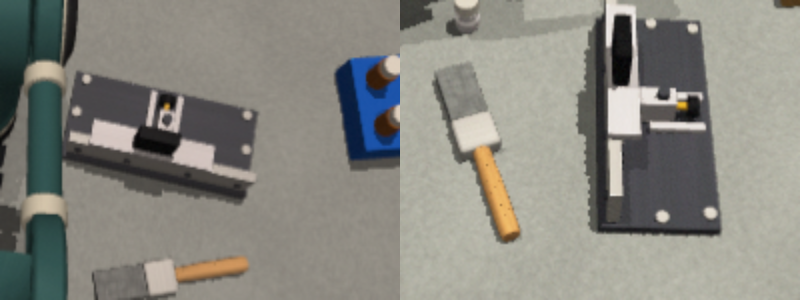

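The picture shows the gauge hooked flat along the fence: bar top at 70 mm, centred at y ≈ +17 mm so that leaf 2 sits in the gap. The arm is clear, so I'm handing in.

```bash
python3 -c "
from plant import ctrl
print(ctrl.finish_job())"
```

```text
the job is handed in; nothing more can be done
None
```

The gauge is hooked on the fence with leaf 2 (10 mm) fully home in the gap, let go, and the job is handed in at about 22.6 s of the 72 s.

- **Leaves tried:** I kept the gauge's back against the fence with about 5–8 N.
  - **Leaf 1:** it went fully home.
  - **Leaf 2:** it went fully home, to the same height as leaf 1.
  - **Leaf 3 (14 mm):** it stopped 24.6 mm higher, on the jaw's top, with about 5 N upward. The expected step was 25 mm.
- **Gap:** it is therefore between 10 and 14 mm, which agrees with the roughly 12.4 mm I got from the depth images.
- **Last checks:** after release both cameras put the bar's top at about 70 mm, so its underside rests on the fence's top (60 mm). The gauge was centred at y ≈ +17 to +18 mm, which puts leaf 2 at the jaw. The bar looked parallel to the fence, and the force reading was near zero with the arm well clear.
- **Disagreements:** the fence face was about 1.3 mm nearer the robot than the images gave, and I corrected for that from contact. The two cameras differ by about 1–2 mm in x, within calibration. Leaves 1 and 3 were tried 1.5–2 mm off the jaw's centre, still within its width.

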